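# Screw the clamp ring onto the tube mixer's stud

### The job

The tube mixer's carousel has lost its clamp ring: pick up the tall aluminium ring with the three little pins in its bore, set it pin end down over the mixer's threaded stud and screw it on clockwise, gently, about one turn, until you feel it meet the sprung collar, then give it about an eighth of a turn more so the collar is pressed, but never a quarter turn more. Do not force it against the stud, leave it sitting there and leave the other things on the bench alone.

Things in the scene. Friction and masses are not known exactly. Their poses are not given: they have to be found in the camera images.
- ring_center (a point): Centre of the clamp ring (half-way up, on its axis): a plain knurled aluminium ring standing on the bench, 48 outside diameter, 28 high, 27 bore, about 0.13 kg. Grip it anywhere round the outside. z is its axis, up; its underside lies 14 below this point.
- ring_pins (a point): Point on the ring's axis level with its three pins, 8 below ring_center, 6 above the underside (the pin end, which goes down). The steel pins are 2.6 thick, 120 degrees apart, one along this point's x axis, and leave a free circle of 19.4 diameter between their ends.
- mixer: The fixed tube mixer, origin on the bench under the stud's axis, z up: white box 200 x 200 x 50, on it a carousel disc (210 diameter, top 70 above the bench) with capped tubes at 88 from the axis, their tops 100 above the bench.
- stud_tip (a point): Tip of the upright steel stud, on its axis, 129.5 above the bench. From the tip down: 7 of cone (5 to 12 diameter), 3 of smooth pin (12), 8 of taper (12 to 17), then the thread, 24 outside diameter on a 17 core. The free ring has about 1 mm of sideways and 0.8 mm of axial play on the thread; held too high its pins run against the ends of the ridges, pushed down hard they bind.
- thread_start (a point): Point on the stud's axis, 19.5 below the tip, level with the upper ends of the ridges. Right-hand thread, three starts 120 degrees apart, lead 18 mm: a clockwise turn seen from above lowers the ring 18. Set over the stud at any yaw, the ring rests with its pins on the ridges, ring_center 9 to 15 below the tip; turned clockwise with its own weight or a light push it follows the thread down.
- collar (a joint): Press of the collar in m: 0 = free, grows downwards, stop at 0.006. Spring: about 5 N to start it, then 3.5 N per mm. Signs of touching: first an upward push of 3 to 5 N on a hand that follows the ring down, while some 1 mm of thread play is taken up; then the thread takes the load and the turning moment grows from near 0 to 0.04 to 0.1 N m. Friction holds the ring when let go.
- collar_top (a point): Centre of the top face of the sprung steel collar round the stud's foot (52 diameter, 7 thick), 85 above the bench and 44.5 below the stud tip when free; it goes down with the collar. The ring's underside meets it when ring_center is 30.5 below the stud tip, 0.8 to 1.2 turns after the ring was set on. An eighth of a turn after that presses it 1 to 2.2 mm.
- spacer_center (a point): Centre of a plain aluminium spacer ring, 52 diameter, 12 high, 32 bore without pins, lying flat on the bench. Not wanted; leave alone.
- rack: Yellow rack of capped tubes, 95 x 170, 75 high in all; origin at its underside. Leave alone.
- reagent: White bottle, 52 diameter, 110 high; origin at its underside. Leave alone.
- beaker: Clear beaker, 64 diameter, 75 high; origin at its underside. Leave alone.
- driver: Screwdriver lying on the bench, 170 long along its x. Leave alone.
- timer: Small grey timer, 60 x 70 x 22; origin at its underside. Leave alone.
- jar: Small jar, 48 diameter, 60 high; origin at its underside. Leave alone.

How it is judged:
By the outcome, as a careful person would: the job done as asked, in the order asked, and still so for the second after the job is handed in, with the robot touching nothing.
It also fails if it takes over 72 s, if anything falls off the work surface, if the arm or the gripper's body presses on something with over 40 N, if the wrist force passes 120 N, or if a joint passes its speed limit or range.

### The arm

A 6-joint arm with a two-finger parallel gripper is mounted at the origin on the work surface. World frame = base frame: x ahead of the robot, y to its left, z up, the work surface at z = 0. Lengths are in mm, angles in rad, forces in N, time in s.
With the tool pointing down it reaches from about 300 to 775 mm from the base axis. Payload 14.6 kg.
Tool frame: the origin (TCP) lies at the very end of the fingers, on their centre line; the grasp point (between the pads) lies 19 mm behind it; z points along the fingers, y is the line along which they close (so a half turn about z gives the same grasp; the last joint's range is limited). The gripper opens to 94 mm and grips with 3 to 60 N. Pads are 16 mm wide; open, the fingers measure 119 mm over their backs; the gripper's body (75 mm by 177 mm) begins 78 mm behind the grasp point.
Start: joints at [1.122, 0.3, 1.521, -0, 1.321, -0.067], TCP at [204.922, 510.388, 205.446] pointing down, gripper open.
Joint ranges: [-3.03, 3.03], [-0.79, 2.21], [0.23, 2.52], [-1.04, 4.18], [0, 3.07], [-2.55, 2.55]. Speed limits (rad/s): [2.22, 2.22, 2.57, 3.14, 3.14, 3.14].

### API

Orientations are given as [roll, pitch, yaw] about the fixed x, y, z axes, in that order (R = Rz(yaw) Ry(pitch) Rx(roll)).
In Python, from cell import manip gives the robot as it stands. The module is installed in compiled form; this text tells all that it offers.
- The arm moves only by the shell command python3 -m inch 'ROWS' [FORCE]. ROWS is JSON, a list of rows, each an object of numbers: "gripper": the opening, from 0 (shut) to 1 (fully open); "dx", "dy", "dz": the shift along the world's x, y, z in m; "wx", "wy", "wz": the turn, a rotation vector about the world's x, y, z in degrees. A call has exactly 5 rows; each row is the pose to reach, as a shift and turn from the pose commanded when the call began; what a row does not reach only later rows make up. A row lasts 1/12 s, in which the tool goes at most 41.7 mm and 7.16 degrees, less where a joint would pass 70% of its speed; a pose out of reach is approached as far as the arm can. A call with a gripper value outside its range is refused whole. The fingers move at their own pace and stop on an object; FORCE is the grip in N (left out, the last holds). Time passes only in rows, so rows that repeat a pose let the fingers close, or fill a call up. It gives the time, the measured TCP pose, the force, the opening and the grip force at its end, in the units of the state.
- manip.read_state(): the state, without advancing time (a new reading comes with each control period).
- manip.camera(name): name is "side" or "top"; returns the picture (420x560x3 uint8, blue, green, red); there is no depth.
- manip.camera_info(name): a dict with "camera_matrix" (3x3 intrinsics, pixels), "R" (3x3) and "t" (3): a world point X has camera coordinates R X + t. Camera axes: x right, y down, z forward; pixel columns grow to the right and rows downward; lengths in mm; the calibration is good to about 2 mm. A picture is of the moment at which its call begins. camera_info takes no time and is no camera call.
- manip.sign_off(): hands the job in; it is judged then, once.
The state is a dict: "clock": time; "joints": joint angles; "qd": joint speeds; "effort": joint torques, N m; "eef_pos": TCP position; "eef_rot": TCP orientation; "wrist_force": force on the tool from outside, world axes, zero at the start; "moment": the same for the moment, N m; "finger_gap": finger opening in mm; "finger_force": force on a finger pad.
Only numpy, scipy, OpenCV 4.12 (cv2) and the standard library are available. Lean on these libraries where they do the work, as an engineer would, in place of code of your own. Each camera call takes 0.05 s, during which the arm holds its last target. There are 200 camera calls.

## Working session

There is one attempt and no reset: what is moved stays moved. The work goes in short steps, Python scripts to look and compute and a shell command to move; the robot and the scene stay as the last step left them, time stands still between calls to the robot, and variables do not carry over. Pictures are saved under pics/ and viewed, at most 10 in all, crops included, and the job is handed in when it is done.

```bash
mkdir -p pics; python3 - <<'E'
from cell import manip
import cv2,numpy as np
for n in("side","top"):
    im=manip.camera(n); cv2.imwrite(f"pics/{n}0.png",im)
    i=manip.camera_info(n); K,R,t=[np.array(i[k]) for k in("camera_matrix","R","t")]
    print(n,K.round(1).tolist(),R.round(4).tolist(),t.round(1).ravel().tolist(),(-R.T@t.ravel()).round(0))
print(manip.read_state())
E
```

```text
side [[487.9, 0.0, 279.5], [0.0, 487.9, 210.1], [0.0, 0.0, 1.0]] [[0.8748, -0.4844, 0.0046], [-0.3742, -0.6818, -0.6286], [0.3076, 0.5481, -0.7778]] [-459.3, 243.2, 1009.7] [ 182. -610.  940.]
top [[382.8, 0.0, 280.5], [0.0, 382.8, 212.6], [0.0, 0.0, 1.0]] [[0.0258, -0.9993, 0.0267], [-0.9949, -0.0282, -0.0968], [0.0975, -0.0241, -0.9949]] [-39.7, 533.8, 1113.3] [ 424.    2. 1160.]
{'clock': 0.1, 'joints': array([ 1.12241698e+00,  3.00415482e-01,  1.52151062e+00, -1.81575333e-05,
        1.32068561e+00, -6.66099619e-02]), 'qd': array([-9.35821188e-05, -1.87739096e-03, -1.16887846e-03, -4.84872289e-04,
       -1.56210936e-03,  5.00947648e-04]), 'effort': array([ 1.91318293e-03, -5.32642829e+01, -3.53284013e+01,  7.09969271e-02,
        2.35127733e-02, -6.40912049e-05]), 'eef_pos': array([204.82239347, 510.19198899, 204.94664196]), 'eef_rot': array([-3.14057468e+00, -5.02802718e-05,  2.75982774e+00]), 'wrist_force': array([-0.47017509, -0.62583692, -0.17210235]), 'moment': array([-0.02320965,  0.03021402,  0.03607458]), 'finger_force': 0.0, 'finger_gap': 94.14560374026325}
```

View pics/side0.png

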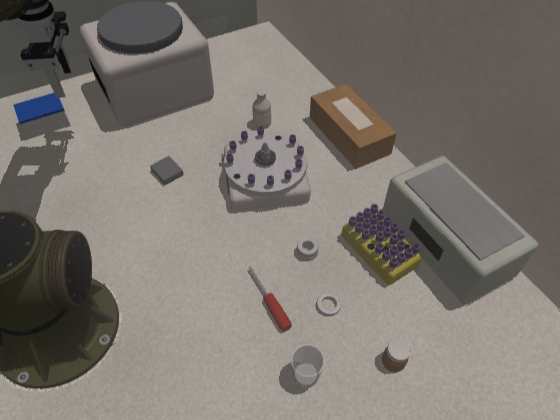

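View pics/top0.png

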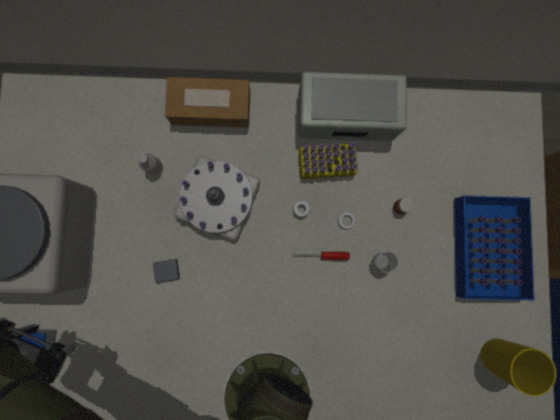

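The side view shows the ring at about (308,247), the spacer at (328,303) and the stud at (265,150). In the top view the ring is at (301,209), the spacer at (346,220) and the stud at (215,195). I'll zoom in on the ring and stud in both views.

```bash
cat > h.py <<'E'
from cell import manip
import cv2,numpy as np
C={}
for n in("side","top"):
    i=manip.camera_info(n); C[n]=[np.array(i[k],float) for k in("camera_matrix","R","t")]; C[n][2]=C[n][2].ravel()
def ray(n,p):
    K,R,t=C[n]; d=R.T@np.linalg.inv(K)@np.array([p[0],p[1],1.]); return -R.T@t,d/np.linalg.norm(d)
def onz(n,p,z):
    o,d=ray(n,p); return (o+d*(z-o[2])/d[2]).round(1)
def tri(ps,pt):
    P=[C[n][0]@np.c_[C[n][1],C[n][2]] for n in("side","top")]
    X=cv2.triangulatePoints(P[0],P[1],np.array(ps,float),np.array(pt,float)).ravel(); return (X[:3]/X[3]).round(1)
def proj(n,X):
    K,R,t=C[n]; u=K@(R@np.array(X,float)+t); return (u[:2]/u[2]).round(1)
def crop(im,c,r,s):
    x,y=c; return cv2.resize(im[y-r:y+r,x-r:x+r],None,fx=s,fy=s,interpolation=cv2.INTER_CUBIC)
E
python3 - <<'E'
from h import *
s=cv2.imread("pics/side0.png");t=cv2.imread("pics/top0.png")
g=np.vstack([np.hstack([crop(s,(308,247),18,8),crop(s,(265,155),18,8)]),np.hstack([crop(t,(301,209),18,8),crop(t,(215,195),18,8)])])
cv2.imwrite("pics/z0.png",g)
E
```

```text
(no output)
```

View pics/z0.png

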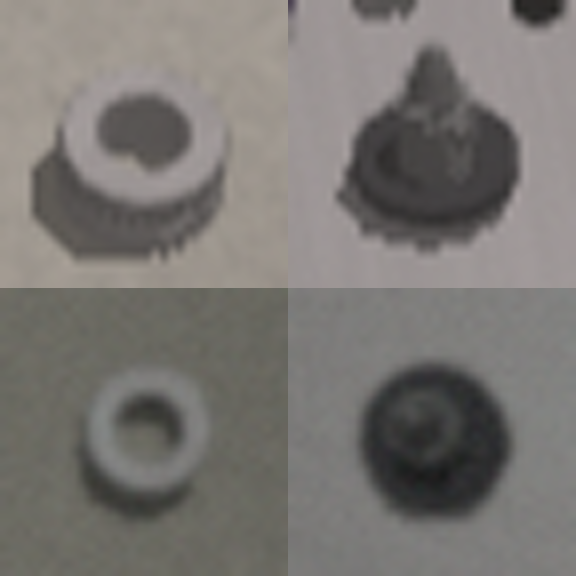

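The ring's top face is clear in both views, with centres near side (307.7,245.6) and top (301.2,208.1). The stud tip is near side (264.7,142.2) and top (212.6,193.7), with the dark collar round it. Next I'll fit masks and triangulate.

```bash
python3 - <<'E'
from h import *
im={"side":cv2.imread("pics/side0.png"),"top":cv2.imread("pics/top0.png")}
def fit(n,c,r,f):
    g=cv2.resize(cv2.cvtColor(im[n],cv2.COLOR_BGR2GRAY)[c[1]-r:c[1]+r,c[0]-r:c[0]+r],None,fx=8,fy=8,interpolation=cv2.INTER_CUBIC)
    m=f(g).astype(np.uint8); m=cv2.morphologyEx(m,cv2.MORPH_OPEN,np.ones((9,9)))
    cs,_=cv2.findContours(m,cv2.RETR_EXTERNAL,2); k=max(cs,key=cv2.contourArea)
    e=cv2.fitEllipse(cv2.convexHull(k)); p=(np.array(e[0])+.5)/8-.5+np.array(c)-r
    print(n,p.round(2),np.array(e[1]).round()/8,e[2]); return p
g=cv2.cvtColor(im["side"],6); print("levels side ring",g[240:256,308], "top ring",cv2.cvtColor(im["top"],6)[208,292:312],"stud",g[155,250:282],cv2.cvtColor(im["top"],6)[195,200:232])
gt=cv2.cvtColor(im["top"],6)
for d in(0,1):
    a=fit("side",(308,247),18,lambda x:x>178+4*d); b=fit("top",(301,209),14,lambda x:x>128+6*d)
    X=tri(a,b);print("ring top",X,proj("side",X)-a)
    a2=fit("side",(265,155),16,lambda x:x<85+10*d);b2=fit("top",(215,195),14,lambda x:x<75+10*d)
    print("collar",onz("side",a2,85),onz("top",b2,85))
X=tri((264.7,142.2),(212.6,193.7));print("tip",X,proj("side",X),proj("top",X))
E
```

```text
levels side ring [133  94  86  86  85  86  86  86  89  95 127 150 151 145 118  81] top ring [ 97  93 119 130 128 107  95  92  94  94  88  74  61  79 117 127 127 110
 105 102] stud [151 151 151 151 151  84  65  64  59  49  57  68  67  69  70  69  73  79
  69  81  64  66  66  67  67  89 153 152 153 152 154 152] [124 121 125 125 120 109  72  48  49  57  54  50  44  44  47  46  59  67
  56  44  49  45  46  50  78 116 127 128 128 127 130 131]Traceback (most recent call last):
  File "<stdin>", line 12, in <module>
  File "<stdin>", line 6, in fit
ValueError: max() iterable argument is empty
```

```bash
cat > fit.py <<'E'
from h import *
def fit(img,n,c,r,f):
    g=cv2.resize(cv2.cvtColor(img,6)[c[1]-r:c[1]+r,c[0]-r:c[0]+r],None,fx=8,fy=8,interpolation=cv2.INTER_CUBIC)
    m=f(g).astype(np.uint8); m=cv2.morphologyEx(m,cv2.MORPH_OPEN,np.ones((9,9)))
    cs,_=cv2.findContours(m,cv2.RETR_EXTERNAL,2); k=max(cs,key=cv2.contourArea)
    e=cv2.fitEllipse(cv2.convexHull(k)); p=(np.array(e[0])+.5)/8-.5+np.array(c)-r
    print(n,p.round(2),np.array(e[1]).round()/8,round(e[2])); return p
E
python3 - <<'E'
from fit import *
im={"side":cv2.imread("pics/side0.png"),"top":cv2.imread("pics/top0.png")}
for d in(0,1):
    a=fit(im["side"],"side",(308,247),14,lambda x:x>138+4*d); b=fit(im["top"],"top",(301,209),12,lambda x:x>108+5*d)
    X=tri(a,b);print("ring top",X,proj("side",X)-a,onz("side",a,28),onz("top",b,28))
    a2=fit(im["side"],"side",(265,155),16,lambda x:x<85+10*d);b2=fit(im["top"],"top",(215,195),14,lambda x:x<75+10*d)
    print("collar",onz("side",a2,85),onz("top",b2,85))
X=tri((264.7,142.2),(212.6,193.7));print("tip",X,proj("side",X),proj("top",X), onz("side",(264.7,142.2),129.5),onz("top",(212.6,193.7),129.5))
E
```

```text
side [311.56 244.4 ] [30.25  43.625] 114
top [301.18 207.47] [15.5  15.75] 143
ring top [556.3 -88.4  26.4] [-1.25945015  0.20406876] [558.4 -90.3  28. ] [551.7 -86.3  28. ]
side [264.61 157.71] [17.75  21.375] 81
top [214.8  195.89] [17.875 18.875] 168
collar [568.8 155.5  85. ] [571.1 163.   85. ]
side [311.58 244.38] [30.25  43.625] 114
top [301.19 207.6 ] [15.    15.125] 19
ring top [556.1 -88.6  26.8] [-1.27985115  0.22182522] [558.5 -90.3  28. ] [551.3 -86.4  28. ]
side [264.5  155.88] [21.125 25.125] 16
top [214.79 195.92] [18.375 19.5  ] 168
collar [571.6 161.3  85. ] [571. 163.  85.]
tip [572.3 161.8 130.1] [264.3 142.2] [212.9 193.1] [573.5 162.  129.5] [570.8 162.5 129.5]
```

```bash
python3 - <<'E'
from h import *
print(onz("side",(307.7,245.6),28),onz("top",(301.2,208),28),tri((307.7,245.6),(301.2,208)),onz("top",(346,220),12))
E
python3 -m inch '[{"gripper":1,"dx":0.02,"dy":-0.034,"wz":-6},{"gripper":1,"dx":0.04,"dy":-0.068,"wz":-13},{"gripper":1,"dx":0.06,"dy":-0.102,"wz":-20},{"gripper":1,"dx":0.08,"dy":-0.136,"wz":-27},{"gripper":1,"dx":0.10,"dy":-0.17,"wz":-33}]' 15
```

```text
[549.  -88.9  28. ] [550.1 -86.4  28. ] [550.6 -86.7  24.1] [ 519.3 -224.    12. ]validation failed for argument at $[0]...
```

```bash
python3 -m inch '[{"gripper":1,"dx":0.02,"dy":-0.034,"dz":0,"wx":0,"wy":0,"wz":-6},{"gripper":1,"dx":0.04,"dy":-0.068,"dz":0,"wx":0,"wy":0,"wz":-13},{"gripper":1,"dx":0.06,"dy":-0.102,"dz":0,"wx":0,"wy":0,"wz":-20},{"gripper":1,"dx":0.08,"dy":-0.136,"dz":0,"wx":0,"wy":0,"wz":-27},{"gripper":1,"dx":0.10,"dy":-0.17,"dz":0,"wx":0,"wy":0,"wz":-33}]' 15
```

```text
clock: 0.52
eef_pos: [305.2, 338.6, 205.2]
eef_rot: [-3.141, 0.0, 2.178]
wrist_force: [0.8, -0.1, -0.2]
finger_gap: 94.2
finger_force: 0.0
```

```bash
python3 -m inch '[{"gripper":1,"dx":0.02,"dy":-0.035,"dz":0,"wx":0,"wy":0,"wz":0},{"gripper":1,"dx":0.04,"dy":-0.07,"dz":0,"wx":0,"wy":0,"wz":0},{"gripper":1,"dx":0.06,"dy":-0.105,"dz":0,"wx":0,"wy":0,"wz":0},{"gripper":1,"dx":0.08,"dy":-0.14,"dz":0,"wx":0,"wy":0,"wz":0},{"gripper":1,"dx":0.10,"dy":-0.175,"dz":0,"wx":0,"wy":0,"wz":0}]'
python3 -m inch '[{"gripper":1,"dx":0.02,"dy":-0.035,"dz":-0.005,"wx":0,"wy":0,"wz":0},{"gripper":1,"dx":0.04,"dy":-0.07,"dz":-0.015,"wx":0,"wy":0,"wz":0},{"gripper":1,"dx":0.06,"dy":-0.105,"dz":-0.03,"wx":0,"wy":0,"wz":0},{"gripper":1,"dx":0.08,"dy":-0.14,"dz":-0.05,"wx":0,"wy":0,"wz":0},{"gripper":1,"dx":0.10,"dy":-0.175,"dz":-0.07,"wx":0,"wy":0,"wz":0}]'
python3 -m inch '[{"gripper":1,"dx":0.02,"dy":-0.035,"dz":-0.02,"wx":0,"wy":0,"wz":0},{"gripper":1,"dx":0.045,"dy":-0.076,"dz":-0.04,"wx":0,"wy":0,"wz":0},{"gripper":1,"dx":0.045,"dy":-0.076,"dz":-0.06,"wx":0,"wy":0,"wz":0},{"gripper":1,"dx":0.045,"dy":-0.076,"dz":-0.075,"wx":0,"wy":0,"wz":0},{"gripper":1,"dx":0.045,"dy":-0.076,"dz":-0.075,"wx":0,"wy":0,"wz":0}]'
python3 - <<'E'
from h import *
g=[]
for n,c in(("side",(308,235)),("top",(301,209))):
    im=manip.camera(n);cv2.imwrite(f"pics/{n}1.png",im);g.append(crop(im,c,30,6))
cv2.imwrite("pics/z1.png",np.hstack(g)); s=manip.read_state();print(s["joints"].round(3),s["eef_pos"])
E
```

```text
clock: 0.93
eef_pos: [405.3, 163.5, 205.4]
eef_rot: [-3.142, -0.0, 2.184]
wrist_force: [1.1, 0.2, -1.0]
finger_gap: 94.4
finger_force: 0.0
clock: 1.35
eef_pos: [501.9, -5.4, 138.3]
eef_rot: [3.141, 0.0, 2.183]
wrist_force: [0.2, 0.3, 1.0]
finger_gap: 94.4
finger_force: 0.0
clock: 1.77
eef_pos: [544.6, -79.9, 60.3]
eef_rot: [-3.137, -0.005, 2.182]
wrist_force: [-0.3, 0.1, -0.4]
finger_gap: 94.0
finger_force: 0.0
[-0.21   0.462  1.652  0.     1.029 -0.824] [546.13915924 -79.16859832  64.04037617]
```

View pics/z1.png

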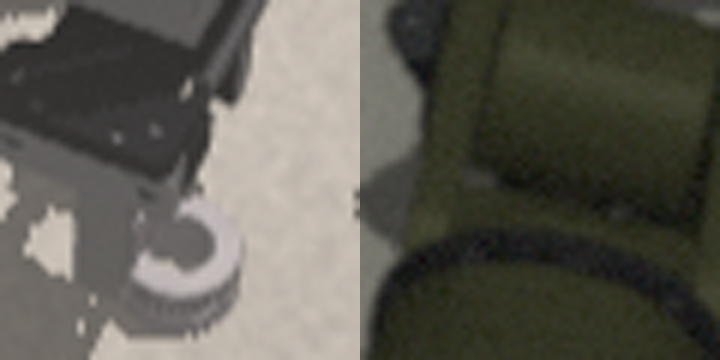

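The side view shows the ring standing free under the hand, which hides it from the top camera. I'll correct the small offset and go down.

```bash
python3 -m inch '[{"gripper":1,"dx":0.004,"dy":-0.008,"dz":0,"wx":0,"wy":0,"wz":0},{"gripper":1,"dx":0.004,"dy":-0.008,"dz":-0.015,"wx":0,"wy":0,"wz":0},{"gripper":1,"dx":0.004,"dy":-0.008,"dz":-0.03,"wx":0,"wy":0,"wz":0},{"gripper":1,"dx":0.004,"dy":-0.008,"dz":-0.045,"wx":0,"wy":0,"wz":0},{"gripper":1,"dx":0.004,"dy":-0.008,"dz":-0.055,"wx":0,"wy":0,"wz":0}]'
python3 -m inch '[{"gripper":0.8,"dx":0,"dy":0,"dz":0,"wx":0,"wy":0,"wz":0},{"gripper":0.7,"dx":0,"dy":0,"dz":0,"wx":0,"wy":0,"wz":0},{"gripper":0.65,"dx":0,"dy":0,"dz":0,"wx":0,"wy":0,"wz":0},{"gripper":0.6,"dx":0,"dy":0,"dz":0,"wx":0,"wy":0,"wz":0},{"gripper":0.6,"dx":0,"dy":0,"dz":0,"wx":0,"wy":0,"wz":0}]'
```

```text
clock: 2.28
eef_pos: [550.8, -87.5, 9.2]
eef_rot: [3.141, 0.001, 2.184]
wrist_force: [-0.2, 0.3, 1.1]
finger_gap: 93.7
finger_force: 0.0
clock: 2.7
eef_pos: [550.8, -87.5, 9.9]
eef_rot: [3.141, 0.001, 2.184]
wrist_force: [0.4, -0.5, -0.7]
finger_gap: 64.1
finger_force: 0.0
```

```bash
python3 -m inch '[{"gripper":0.6,"dx":0,"dy":0,"dz":-0.004,"wx":0,"wy":0,"wz":0},{"gripper":0.55,"dx":0,"dy":0,"dz":-0.007,"wx":0,"wy":0,"wz":0},{"gripper":0.5,"dx":0,"dy":0,"dz":-0.007,"wx":0,"wy":0,"wz":0},{"gripper":0.45,"dx":0,"dy":0,"dz":-0.007,"wx":0,"wy":0,"wz":0},{"gripper":0.45,"dx":0,"dy":0,"dz":-0.007,"wx":0,"wy":0,"wz":0}]' 6
python3 -m inch '[{"gripper":0.45,"dx":0,"dy":0,"dz":0,"wx":0,"wy":0,"wz":0},{"gripper":0.45,"dx":0,"dy":0,"dz":0,"wx":0,"wy":0,"wz":0},{"gripper":0.45,"dx":0,"dy":0,"dz":0,"wx":0,"wy":0,"wz":0},{"gripper":0.65,"dx":0,"dy":0,"dz":0,"wx":0,"wy":0,"wz":0},{"gripper":0.65,"dx":0,"dy":0,"dz":0,"wx":0,"wy":0,"wz":0}]'
```

```text
clock: 3.12
eef_pos: [550.2, -87.4, 1.8]
eef_rot: [-3.141, -0.0, 2.184]
wrist_force: [-0.8, 0.3, -1.6]
finger_gap: 48.2
finger_force: 6.0
clock: 3.53
eef_pos: [550.5, -87.4, 2.1]
eef_rot: [3.141, 0.0, 2.184]
wrist_force: [0.4, -0.2, 0.3]
finger_gap: 58.1
finger_force: 0.0
```

Gripped at 48.2 mm, so it's the right ring. I'll turn 90° and grip again to centre it on the other axis.

```bash
python3 -m inch '[{"gripper":0.65,"dx":0,"dy":0,"dz":0,"wx":0,"wy":0,"wz":6},{"gripper":0.65,"dx":0,"dy":0,"dz":0,"wx":0,"wy":0,"wz":13},{"gripper":0.65,"dx":0,"dy":0,"dz":0,"wx":0,"wy":0,"wz":20},{"gripper":0.65,"dx":0,"dy":0,"dz":0,"wx":0,"wy":0,"wz":27},{"gripper":0.65,"dx":0,"dy":0,"dz":0,"wx":0,"wy":0,"wz":34}]'
python3 -m inch '[{"gripper":0.65,"dx":0,"dy":0,"dz":0,"wx":0,"wy":0,"wz":7},{"gripper":0.65,"dx":0,"dy":0,"dz":0,"wx":0,"wy":0,"wz":14},{"gripper":0.65,"dx":0,"dy":0,"dz":0,"wx":0,"wy":0,"wz":21},{"gripper":0.65,"dx":0,"dy":0,"dz":0,"wx":0,"wy":0,"wz":28},{"gripper":0.65,"dx":0,"dy":0,"dz":0,"wx":0,"wy":0,"wz":35}]'
python3 -m inch '[{"gripper":0.65,"dx":0,"dy":0,"dz":0,"wx":0,"wy":0,"wz":7},{"gripper":0.65,"dx":0,"dy":0,"dz":0,"wx":0,"wy":0,"wz":14},{"gripper":0.6,"dx":0,"dy":0,"dz":0,"wx":0,"wy":0,"wz":20},{"gripper":0.5,"dx":0,"dy":0,"dz":0,"wx":0,"wy":0,"wz":20},{"gripper":0.45,"dx":0,"dy":0,"dz":0,"wx":0,"wy":0,"wz":20}]' 6
python3 -m inch '[{"gripper":0.45,"dx":0,"dy":0,"dz":0,"wx":0,"wy":0,"wz":0},{"gripper":0.45,"dx":0,"dy":0,"dz":0,"wx":0,"wy":0,"wz":0},{"gripper":0.45,"dx":0,"dy":0,"dz":0,"wx":0,"wy":0,"wz":0},{"gripper":0.45,"dx":0,"dy":0,"dz":0,"wx":0,"wy":0,"wz":0},{"gripper":0.45,"dx":0,"dy":0,"dz":0,"wx":0,"wy":0,"wz":0}]' 20
python3 -c "
from cell import manip;s=manip.read_state();print(s['joints'].round(3),s['moment'])"
```

```text
clock: 3.95
eef_pos: [550.5, -87.4, 2.2]
eef_rot: [3.142, 0.0, 2.783]
wrist_force: [-0.6, -1.1, -1.0]
finger_gap: 60.9
finger_force: 0.0
clock: 4.37
eef_pos: [550.5, -87.4, 2.1]
eef_rot: [-3.141, 0.0, -2.889]
wrist_force: [0.0, -0.1, 0.3]
finger_gap: 61.6
finger_force: 0.0
clock: 4.78
eef_pos: [550.4, -87.4, 2.1]
eef_rot: [-3.141, 0.0, -2.549]
wrist_force: [-0.5, 0.1, 0.9]
finger_gap: 47.9
finger_force: 6.0
clock: 5.2
eef_pos: [550.5, -87.4, 2.1]
eef_rot: [-3.141, 0.0, -2.547]
wrist_force: [-0.4, 0.0, 2.2]
finger_gap: 47.8
finger_force: 20.0
[-0.223  0.566  1.664  0.     0.911 -2.389] [ 0.18884907  0.08210816 -0.06438229]
```

```bash
python3 -m inch '[{"gripper":0.45,"dx":0,"dy":0,"dz":0.02,"wx":0,"wy":0,"wz":0},{"gripper":0.45,"dx":0,"dy":0,"dz":0.05,"wx":0,"wy":0,"wz":0},{"gripper":0.45,"dx":0,"dy":0,"dz":0.085,"wx":0,"wy":0,"wz":0},{"gripper":0.45,"dx":0,"dy":0.01,"dz":0.12,"wx":0,"wy":0,"wz":0},{"gripper":0.45,"dx":0.002,"dy":0.03,"dz":0.15,"wx":0,"wy":0,"wz":0}]'
python3 -m inch '[{"gripper":0.45,"dx":0.004,"dy":0.035,"dz":0.002,"wx":0,"wy":0,"wz":5},{"gripper":0.45,"dx":0.008,"dy":0.07,"dz":0.002,"wx":0,"wy":0,"wz":10},{"gripper":0.45,"dx":0.012,"dy":0.105,"dz":0.002,"wx":0,"wy":0,"wz":15},{"gripper":0.45,"dx":0.016,"dy":0.14,"dz":0.002,"wx":0,"wy":0,"wz":20},{"gripper":0.45,"dx":0.02,"dy":0.17,"dz":0.002,"wx":0,"wy":0,"wz":25}]'
python3 -m inch '[{"gripper":0.45,"dx":0,"dy":0.025,"dz":0.002,"wx":0,"wy":0,"wz":0},{"gripper":0.45,"dx":0,"dy":0.045,"dz":0.002,"wx":0,"wy":0,"wz":0},{"gripper":0.45,"dx":0,"dy":0.0495,"dz":0.002,"wx":0,"wy":0,"wz":0},{"gripper":0.45,"dx":0,"dy":0.0495,"dz":0.002,"wx":0,"wy":0,"wz":0},{"gripper":0.45,"dx":0,"dy":0.0495,"dz":0.002,"wx":0,"wy":0,"wz":0}]'
python3 - <<'E'
from h import *
g=[]
s=manip.read_state();print(s["joints"].round(3),s["eef_pos"],s['wrist_force'],s['moment'])
for n,c in(("side",(265,142)),("top",(213,193))):
    im=manip.camera(n);cv2.imwrite(f"pics/{n}2.png",im);g.append(crop(im,c,30,6))
cv2.imwrite("pics/z2.png",np.hstack(g))
E
```

```text
clock: 5.62
eef_pos: [552.1, -58.4, 154.0]
eef_rot: [-3.141, 0.0, -2.548]
wrist_force: [0.4, 0.2, -1.5]
finger_gap: 47.8
finger_force: 20.0
clock: 6.03
eef_pos: [572.0, 114.8, 153.8]
eef_rot: [3.141, -0.0, -2.105]
wrist_force: [-0.1, -0.3, -1.3]
finger_gap: 47.9
finger_force: 20.0
clock: 6.45
eef_pos: [572.2, 161.5, 155.7]
eef_rot: [3.141, -0.001, -2.11]
wrist_force: [0.1, 0.3, -1.9]
finger_gap: 47.9
finger_force: 20.0
[ 0.214  0.441  1.447 -0.     1.254 -2.389] [572.2291826  161.45295398 155.6513624 ] [ 0.11331211  0.29464914 -1.87896058] [ 0.04546233  0.04486679 -0.00752704]
```

View pics/z2.png

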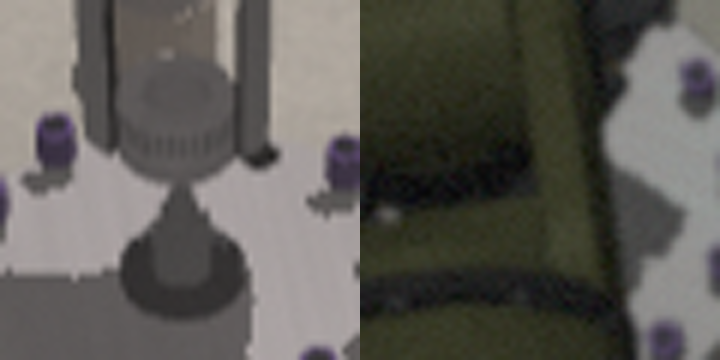

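The side view shows the ring, held level, straight above the stud tip. The ring's centre is at about x 179 in the crop and the stud at about 181, so they agree within 1 mm. I'll check the camera bias against the known ring pose.

```bash
python3 - <<'E'
from h import *
im=cv2.imread("pics/side2.png")
def full(c): return [round((c[0]+.5)/6-.5+235,2),round((c[1]+.5)/6-.5+112,2)]
e=np.array(manip.read_state()["eef_pos"])
print("ring top pred",proj("side",e+[0,0,25.9]),"bottom pred",proj("side",e+[0,0,-2.1]))
for z in(85,129.5): print(z,proj("side",[572.2,161.5,z]))
c=crop(im,(265,142),30,6)[40:330,95:265]
cv2.imwrite("pics/z3.png",cv2.convertScaleAbs(cv2.resize(c,None,fx=2,fy=2,interpolation=cv2.INTER_CUBIC),alpha=1.8,beta=-60))
print(full((95,40)))
E
```

```text
ring top pred [264.1 126. ] bottom pred [264.3 135.1]
85 [264.7 155.7]
129.5 [264.3 142.5]
[250.42, 118.25]
```

View pics/z3.png

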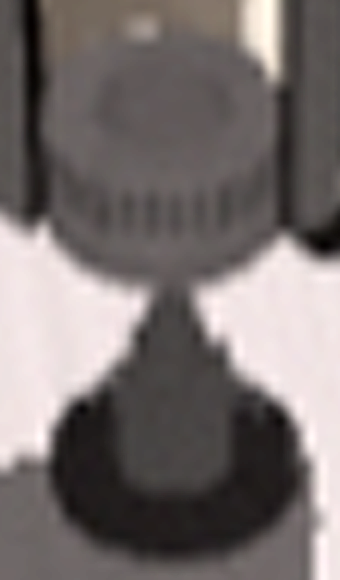

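Relative to the ring, the side view puts the stud a little right and farther. The top view says about level with it. I'll take a compromise shift of (+1.3, +1), which is well inside the cone's 7 mm capture, and go down feeling for contact.

```bash
python3 -m inch '[{"gripper":0.45,"dx":0.0013,"dy":0.001,"dz":-0.005,"wx":0,"wy":0,"wz":0},{"gripper":0.45,"dx":0.0013,"dy":0.001,"dz":-0.012,"wx":0,"wy":0,"wz":0},{"gripper":0.45,"dx":0.0013,"dy":0.001,"dz":-0.02,"wx":0,"wy":0,"wz":0},{"gripper":0.45,"dx":0.0013,"dy":0.001,"dz":-0.026,"wx":0,"wy":0,"wz":0},{"gripper":0.45,"dx":0.0013,"dy":0.001,"dz":-0.03,"wx":0,"wy":0,"wz":0}]'
python3 -m inch '[{"gripper":0.45,"dx":0,"dy":0,"dz":-0.002,"wx":0,"wy":0,"wz":0},{"gripper":0.45,"dx":0,"dy":0,"dz":-0.004,"wx":0,"wy":0,"wz":0},{"gripper":0.45,"dx":0,"dy":0,"dz":-0.006,"wx":0,"wy":0,"wz":0},{"gripper":0.45,"dx":0,"dy":0,"dz":-0.007,"wx":0,"wy":0,"wz":0},{"gripper":0.45,"dx":0,"dy":0,"dz":-0.007,"wx":0,"wy":0,"wz":0}]'
python3 -c "
from cell import manip;s=manip.read_state();print(s['joints'].round(3),s['moment'],s['eef_pos'])"
```

```text
clock: 6.97
eef_pos: [573.3, 162.8, 124.5]
eef_rot: [3.14, -0.001, -2.11]
wrist_force: [0.2, 0.3, -1.8]
finger_gap: 47.9
finger_force: 20.0
clock: 7.38
eef_pos: [573.7, 163.1, 118.9]
eef_rot: [-3.142, 0.0, -2.11]
wrist_force: [-0.2, 0.2, -1.3]
finger_gap: 47.7
finger_force: 20.0
[ 0.216  0.482  1.477 -0.     1.182 -2.387] [ 0.04160482 -0.01024157  0.01859329] [573.6760342  163.1270761  118.93793136]
```

```bash
python3 -m inch '[{"gripper":0.45,"dx":0,"dy":0,"dz":-0.001,"wx":0,"wy":0,"wz":0},{"gripper":0.45,"dx":0,"dy":0,"dz":-0.002,"wx":0,"wy":0,"wz":0},{"gripper":0.45,"dx":0,"dy":0,"dz":-0.003,"wx":0,"wy":0,"wz":0},{"gripper":0.45,"dx":0,"dy":0,"dz":-0.004,"wx":0,"wy":0,"wz":0},{"gripper":0.45,"dx":0,"dy":0,"dz":-0.005,"wx":0,"wy":0,"wz":0}]' 6
python3 -m inch '[{"gripper":0.45,"dx":0,"dy":0,"dz":-0.001,"wx":0,"wy":0,"wz":0},{"gripper":0.45,"dx":0,"dy":0,"dz":-0.002,"wx":0,"wy":0,"wz":0},{"gripper":0.45,"dx":0,"dy":0,"dz":-0.003,"wx":0,"wy":0,"wz":0},{"gripper":0.45,"dx":0,"dy":0,"dz":-0.003,"wx":0,"wy":0,"wz":0},{"gripper":0.45,"dx":0,"dy":0,"dz":-0.003,"wx":0,"wy":0,"wz":0}]' 6
python3 -c "
from cell import manip;s=manip.read_state();print(s['joints'].round(3),s['moment'],s['eef_pos'])"
```

```text
clock: 7.8
eef_pos: [573.6, 163.1, 113.9]
eef_rot: [-3.142, 0.0, -2.11]
wrist_force: [-0.3, -1.0, -1.1]
finger_gap: 48.2
finger_force: 6.0
clock: 8.22
eef_pos: [573.6, 163.1, 110.9]
eef_rot: [3.142, -0.0, -2.11]
wrist_force: [0.5, -0.1, -2.0]
finger_gap: 48.0
finger_force: 6.0
[ 0.216  0.491  1.484 -0.     1.166 -2.387] [ 0.10626139  0.0273029  -0.00026933] [573.63762114 163.0874433  110.94240178]
```

```bash
python3 -m inch '[{"gripper":0.45,"dx":0,"dy":0,"dz":-0.0005,"wx":0,"wy":0,"wz":0},{"gripper":0.45,"dx":0,"dy":0,"dz":-0.001,"wx":0,"wy":0,"wz":0},{"gripper":0.45,"dx":0,"dy":0,"dz":-0.0015,"wx":0,"wy":0,"wz":0},{"gripper":0.45,"dx":0,"dy":0,"dz":-0.002,"wx":0,"wy":0,"wz":0},{"gripper":0.45,"dx":0,"dy":0,"dz":-0.0025,"wx":0,"wy":0,"wz":0}]' 4
python3 -m inch '[{"gripper":0.45,"dx":0,"dy":0,"dz":-0.0005,"wx":0,"wy":0,"wz":0},{"gripper":0.45,"dx":0,"dy":0,"dz":-0.001,"wx":0,"wy":0,"wz":0},{"gripper":0.45,"dx":0,"dy":0,"dz":-0.0015,"wx":0,"wy":0,"wz":0},{"gripper":0.45,"dx":0,"dy":0,"dz":-0.002,"wx":0,"wy":0,"wz":0},{"gripper":0.45,"dx":0,"dy":0,"dz":-0.002,"wx":0,"wy":0,"wz":0}]'
```

```text
clock: 8.63
eef_pos: [573.7, 163.1, 108.5]
eef_rot: [-3.142, 0.0, -2.11]
wrist_force: [-0.1, 0.6, -2.4]
finger_gap: 47.9
finger_force: 4.0
clock: 9.05
eef_pos: [573.6, 163.1, 106.4]
eef_rot: [3.141, -0.0, -2.11]
wrist_force: [-0.0, 0.7, -1.6]
finger_gap: 48.4
finger_force: 4.0
```

```bash
python3 -m inch '[{"gripper":0.45,"dx":0,"dy":0,"dz":-0.0005,"wx":0,"wy":0,"wz":0},{"gripper":0.45,"dx":0,"dy":0,"dz":-0.001,"wx":0,"wy":0,"wz":0},{"gripper":0.45,"dx":0,"dy":0,"dz":-0.0015,"wx":0,"wy":0,"wz":0},{"gripper":0.45,"dx":0,"dy":0,"dz":-0.002,"wx":0,"wy":0,"wz":0},{"gripper":0.45,"dx":0,"dy":0,"dz":-0.002,"wx":0,"wy":0,"wz":0}]'
python3 -m inch '[{"gripper":0.45,"dx":0,"dy":0,"dz":-0.0005,"wx":0,"wy":0,"wz":0},{"gripper":0.45,"dx":0,"dy":0,"dz":-0.001,"wx":0,"wy":0,"wz":0},{"gripper":0.45,"dx":0,"dy":0,"dz":-0.001,"wx":0,"wy":0,"wz":0},{"gripper":0.45,"dx":0,"dy":0,"dz":-0.001,"wx":0,"wy":0,"wz":0},{"gripper":0.45,"dx":0,"dy":0,"dz":-0.001,"wx":0,"wy":0,"wz":0}]'
python3 -c "
from cell import manip;s=manip.read_state();print(s['joints'].round(3),s['moment'],s['eef_pos'],s['wrist_force'])"
```

```text
clock: 9.47
eef_pos: [573.7, 163.1, 104.5]
eef_rot: [-3.142, 0.0, -2.11]
wrist_force: [0.4, 0.6, -0.9]
finger_gap: 48.5
finger_force: 4.0
clock: 9.88
eef_pos: [573.8, 163.2, 103.9]
eef_rot: [-3.141, 0.0, -2.11]
wrist_force: [-0.4, -0.3, 5.0]
finger_gap: 48.4
finger_force: 4.0
[ 0.216  0.499  1.49   0.     1.152 -2.387] [ 0.09382657  0.27044214 -0.00330749] [573.84685363 163.16062312 103.87166227] [-0.35249936 -0.32641275  5.01419137]
```

Seated: the push rose at TCP z≈104.3, so ring_center is about 13.3 below the tip, roughly 0.95 turn from the collar, with negligible side force. I'll release so the ring settles, then regrip lightly.

```bash
python3 -m inch '[{"gripper":0.5,"dx":0,"dy":0,"dz":0.0005,"wx":0,"wy":0,"wz":0},{"gripper":0.58,"dx":0,"dy":0,"dz":0.0005,"wx":0,"wy":0,"wz":0},{"gripper":0.58,"dx":0,"dy":0,"dz":0.0005,"wx":0,"wy":0,"wz":0},{"gripper":0.45,"dx":0,"dy":0,"dz":0.0005,"wx":0,"wy":0,"wz":0},{"gripper":0.45,"dx":0,"dy":0,"dz":0.0005,"wx":0,"wy":0,"wz":0}]' 6
python3 -m inch '[{"gripper":0.45,"dx":0,"dy":0,"dz":0,"wx":0,"wy":0,"wz":0},{"gripper":0.45,"dx":0,"dy":0,"dz":0,"wx":0,"wy":0,"wz":-2},{"gripper":0.45,"dx":0,"dy":0,"dz":-0.0002,"wx":0,"wy":0,"wz":-5},{"gripper":0.45,"dx":0,"dy":0,"dz":-0.0004,"wx":0,"wy":0,"wz":-9},{"gripper":0.45,"dx":0,"dy":0,"dz":-0.0007,"wx":0,"wy":0,"wz":-14}]'
python3 -c "
from cell import manip;s=manip.read_state();print(s['joints'].round(3),s['moment'],s['eef_pos'],s['wrist_force'])"
```

```text
clock: 10.3
eef_pos: [573.6, 163.1, 103.8]
eef_rot: [3.141, -0.0, -2.11]
wrist_force: [-0.3, -1.5, -0.4]
finger_gap: 48.4
finger_force: 6.0
clock: 10.72
eef_pos: [573.6, 163.1, 103.1]
eef_rot: [3.141, -0.0, -2.357]
wrist_force: [-0.1, -0.3, -0.5]
finger_gap: 48.6
finger_force: 6.0
[ 0.216  0.5    1.491 -0.     1.151 -2.14 ] [0.02394165 0.0515464  0.02356897] [573.58146572 163.06652429 103.12235939] [-0.14600736 -0.33756644 -0.54599949]
```

```bash
python3 -m inch '[{"gripper":0.45,"dx":0,"dy":0,"dz":-0.0003,"wx":0,"wy":0,"wz":-6},{"gripper":0.45,"dx":0,"dy":0,"dz":-0.0006,"wx":0,"wy":0,"wz":-12},{"gripper":0.45,"dx":0,"dy":0,"dz":-0.0009,"wx":0,"wy":0,"wz":-18},{"gripper":0.45,"dx":0,"dy":0,"dz":-0.0012,"wx":0,"wy":0,"wz":-24},{"gripper":0.45,"dx":0,"dy":0,"dz":-0.0015,"wx":0,"wy":0,"wz":-30}]'
python3 -m inch '[{"gripper":0.45,"dx":0,"dy":0,"dz":-0.0003,"wx":0,"wy":0,"wz":-6},{"gripper":0.45,"dx":0,"dy":0,"dz":-0.0006,"wx":0,"wy":0,"wz":-12},{"gripper":0.45,"dx":0,"dy":0,"dz":-0.0009,"wx":0,"wy":0,"wz":-18},{"gripper":0.45,"dx":0,"dy":0,"dz":-0.0012,"wx":0,"wy":0,"wz":-24},{"gripper":0.45,"dx":0,"dy":0,"dz":-0.0015,"wx":0,"wy":0,"wz":-30}]'
python3 -c "
from cell import manip;s=manip.read_state();print(s['joints'].round(3),s['moment'],s['eef_pos'],s['wrist_force'])"
```

```text
clock: 11.13
eef_pos: [573.6, 163.1, 101.6]
eef_rot: [-3.142, -0.0, -2.883]
wrist_force: [-0.3, -1.1, 0.0]
finger_gap: 48.2
finger_force: 6.0
clock: 11.55
eef_pos: [573.6, 163.0, 100.2]
eef_rot: [-3.141, -0.0, 2.877]
wrist_force: [-0.5, -0.8, 0.1]
finger_gap: 48.4
finger_force: 6.0
[ 0.216  0.503  1.493 -0.     1.145 -1.09 ] [-0.12362711  0.03671542 -0.00367892] [573.61764071 163.04242053 100.21099   ] [-0.4974179  -0.78301154  0.10796423]
```

```bash
python3 -m inch '[{"gripper":0.45,"dx":0,"dy":0,"dz":-0.0003,"wx":0,"wy":0,"wz":-6},{"gripper":0.45,"dx":0,"dy":0,"dz":-0.0006,"wx":0,"wy":0,"wz":-12},{"gripper":0.45,"dx":0,"dy":0,"dz":-0.0009,"wx":0,"wy":0,"wz":-18},{"gripper":0.45,"dx":0,"dy":0,"dz":-0.0012,"wx":0,"wy":0,"wz":-24},{"gripper":0.45,"dx":0,"dy":0,"dz":-0.0015,"wx":0,"wy":0,"wz":-30}]'
python3 -m inch '[{"gripper":0.45,"dx":0,"dy":0,"dz":-0.0003,"wx":0,"wy":0,"wz":-6},{"gripper":0.45,"dx":0,"dy":0,"dz":-0.0006,"wx":0,"wy":0,"wz":-12},{"gripper":0.45,"dx":0,"dy":0,"dz":-0.0009,"wx":0,"wy":0,"wz":-18},{"gripper":0.45,"dx":0,"dy":0,"dz":-0.0012,"wx":0,"wy":0,"wz":-24},{"gripper":0.45,"dx":0,"dy":0,"dz":-0.0015,"wx":0,"wy":0,"wz":-30}]'
python3 -c "
from cell import manip;s=manip.read_state();print(s['joints'].round(3),s['moment'],s['eef_pos'],s['wrist_force'])"
```

```text
clock: 11.97
eef_pos: [573.6, 163.0, 98.7]
eef_rot: [-3.141, -0.0, 2.353]
wrist_force: [-0.4, -1.4, 1.4]
finger_gap: 48.3
finger_force: 6.0
clock: 12.38
eef_pos: [573.6, 163.1, 97.2]
eef_rot: [-3.141, 0.0, 1.83]
wrist_force: [0.1, -0.2, -0.1]
finger_gap: 48.3
finger_force: 6.0
[ 0.216  0.507  1.495 -0.     1.14  -0.043] [-0.12638092  0.15641701  0.02015978] [573.59397311 163.05652845  97.24569432] [ 0.13313849 -0.2293644  -0.08194551]
```

```bash
python3 -m inch '[{"gripper":0.45,"dx":0,"dy":0,"dz":-0.0003,"wx":0,"wy":0,"wz":-6},{"gripper":0.45,"dx":0,"dy":0,"dz":-0.0006,"wx":0,"wy":0,"wz":-12},{"gripper":0.45,"dx":0,"dy":0,"dz":-0.0009,"wx":0,"wy":0,"wz":-18},{"gripper":0.45,"dx":0,"dy":0,"dz":-0.0012,"wx":0,"wy":0,"wz":-24},{"gripper":0.45,"dx":0,"dy":0,"dz":-0.0015,"wx":0,"wy":0,"wz":-30}]'
python3 -m inch '[{"gripper":0.45,"dx":0,"dy":0,"dz":-0.0003,"wx":0,"wy":0,"wz":-6},{"gripper":0.45,"dx":0,"dy":0,"dz":-0.0006,"wx":0,"wy":0,"wz":-12},{"gripper":0.45,"dx":0,"dy":0,"dz":-0.0009,"wx":0,"wy":0,"wz":-18},{"gripper":0.45,"dx":0,"dy":0,"dz":-0.0012,"wx":0,"wy":0,"wz":-24},{"gripper":0.45,"dx":0,"dy":0,"dz":-0.0015,"wx":0,"wy":0,"wz":-30}]'
python3 -c "
from cell import manip;s=manip.read_state();print(s['joints'].round(3),s['moment'],s['eef_pos'],s['wrist_force'])"
```

```text
clock: 12.8
eef_pos: [573.6, 163.1, 95.8]
eef_rot: [-3.141, 0.0, 1.306]
wrist_force: [-1.2, -0.4, 0.6]
finger_gap: 48.5
finger_force: 6.0
clock: 13.22
eef_pos: [573.6, 163.1, 94.3]
eef_rot: [-3.142, 0.0, 0.782]
wrist_force: [-0.6, 0.1, 0.6]
finger_gap: 48.7
finger_force: 6.0
[0.216 0.51  1.498 0.    1.134 1.004] [-0.02637367  0.16524488 -0.05814186] [573.63564968 163.13823498  94.29903541] [-0.56717558  0.13275335  0.63868206]
```

```bash
python3 -m inch '[{"gripper":0.45,"dx":0,"dy":0,"dz":-0.0003,"wx":0,"wy":0,"wz":-6},{"gripper":0.45,"dx":0,"dy":0,"dz":-0.0006,"wx":0,"wy":0,"wz":-12},{"gripper":0.45,"dx":0,"dy":0,"dz":-0.0009,"wx":0,"wy":0,"wz":-18},{"gripper":0.45,"dx":0,"dy":0,"dz":-0.0012,"wx":0,"wy":0,"wz":-24},{"gripper":0.45,"dx":0,"dy":0,"dz":-0.0015,"wx":0,"wy":0,"wz":-30}]'
python3 -m inch '[{"gripper":0.45,"dx":0,"dy":0,"dz":-0.0003,"wx":0,"wy":0,"wz":-6},{"gripper":0.45,"dx":0,"dy":0,"dz":-0.0006,"wx":0,"wy":0,"wz":-12},{"gripper":0.45,"dx":0,"dy":0,"dz":-0.0009,"wx":0,"wy":0,"wz":-18},{"gripper":0.45,"dx":0,"dy":0,"dz":-0.0012,"wx":0,"wy":0,"wz":-24},{"gripper":0.45,"dx":0,"dy":0,"dz":-0.0015,"wx":0,"wy":0,"wz":-30}]'
python3 -m inch '[{"gripper":0.45,"dx":0,"dy":0,"dz":-0.0003,"wx":0,"wy":0,"wz":-6},{"gripper":0.45,"dx":0,"dy":0,"dz":-0.0006,"wx":0,"wy":0,"wz":-12},{"gripper":0.45,"dx":0,"dy":0,"dz":-0.0008,"wx":0,"wy":0,"wz":-16},{"gripper":0.45,"dx":0,"dy":0,"dz":-0.0008,"wx":0,"wy":0,"wz":-16},{"gripper":0.45,"dx":0,"dy":0,"dz":-0.0008,"wx":0,"wy":0,"wz":-16}]'
python3 - <<'E'
from h import *
s=manip.read_state();print(s['joints'].round(3),s['moment'],s['eef_pos'],s['wrist_force'])
im=manip.camera("side");cv2.imwrite("pics/z4.png",crop(im,(265,145),30,8))
E
```

```text
clock: 13.63
eef_pos: [573.7, 163.2, 92.8]
eef_rot: [-3.141, -0.0, 0.259]
wrist_force: [-0.2, 0.3, 1.1]
finger_gap: 48.1
finger_force: 6.0
clock: 14.05
eef_pos: [573.6, 163.3, 91.3]
eef_rot: [-3.141, 0.0, -0.265]
wrist_force: [0.2, 0.8, 1.9]
finger_gap: 48.1
finger_force: 6.0
clock: 14.47
eef_pos: [573.8, 163.2, 90.5]
eef_rot: [-3.141, -0.0, -0.536]
wrist_force: [1.6, 1.7, -0.6]
finger_gap: 48.7
finger_force: 6.0
[0.216 0.515 1.5   0.    1.126 2.323] [ 0.30301239  0.05645896 -0.05954162] [573.75152337 163.22831532  90.52033935] [ 1.58908102  1.72721692 -0.6065948 ]
```

View pics/z4.png

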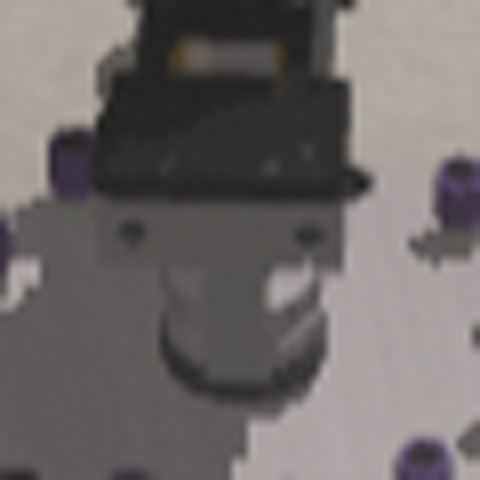

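The near finger hides the ring, which is well down the stud with no obstruction. 270° are done, so about 74° remain to the collar. I'll open slightly, wind the wrist back 175° and regrip.

```bash
python3 -m inch '[{"gripper":0.55,"dx":0,"dy":0,"dz":0,"wx":0,"wy":0,"wz":0},{"gripper":0.62,"dx":0,"dy":0,"dz":0,"wx":0,"wy":0,"wz":0},{"gripper":0.62,"dx":0,"dy":0,"dz":0,"wx":0,"wy":0,"wz":0},{"gripper":0.62,"dx":0,"dy":0,"dz":0,"wx":0,"wy":0,"wz":0},{"gripper":0.62,"dx":0,"dy":0,"dz":0,"wx":0,"wy":0,"wz":7}]'
python3 -m inch '[{"gripper":0.62,"dx":0,"dy":0,"dz":0,"wx":0,"wy":0,"wz":7},{"gripper":0.62,"dx":0,"dy":0,"dz":0,"wx":0,"wy":0,"wz":14},{"gripper":0.62,"dx":0,"dy":0,"dz":0,"wx":0,"wy":0,"wz":21},{"gripper":0.62,"dx":0,"dy":0,"dz":0,"wx":0,"wy":0,"wz":28},{"gripper":0.62,"dx":0,"dy":0,"dz":0,"wx":0,"wy":0,"wz":35}]'
python3 -m inch '[{"gripper":0.62,"dx":0,"dy":0,"dz":0,"wx":0,"wy":0,"wz":7},{"gripper":0.62,"dx":0,"dy":0,"dz":0,"wx":0,"wy":0,"wz":14},{"gripper":0.62,"dx":0,"dy":0,"dz":0,"wx":0,"wy":0,"wz":21},{"gripper":0.62,"dx":0,"dy":0,"dz":0,"wx":0,"wy":0,"wz":28},{"gripper":0.62,"dx":0,"dy":0,"dz":0,"wx":0,"wy":0,"wz":35}]'
python3 -m inch '[{"gripper":0.62,"dx":0,"dy":0,"dz":0,"wx":0,"wy":0,"wz":7},{"gripper":0.62,"dx":0,"dy":0,"dz":0,"wx":0,"wy":0,"wz":14},{"gripper":0.62,"dx":0,"dy":0,"dz":0,"wx":0,"wy":0,"wz":21},{"gripper":0.62,"dx":0,"dy":0,"dz":0,"wx":0,"wy":0,"wz":28},{"gripper":0.62,"dx":0,"dy":0,"dz":0,"wx":0,"wy":0,"wz":35}]'
python3 -m inch '[{"gripper":0.62,"dx":0,"dy":0,"dz":0,"wx":0,"wy":0,"wz":7},{"gripper":0.62,"dx":0,"dy":0,"dz":0,"wx":0,"wy":0,"wz":14},{"gripper":0.62,"dx":0,"dy":0,"dz":0,"wx":0,"wy":0,"wz":21},{"gripper":0.62,"dx":0,"dy":0,"dz":0,"wx":0,"wy":0,"wz":28},{"gripper":0.62,"dx":0,"dy":0,"dz":0,"wx":0,"wy":0,"wz":35}]'
python3 -m inch '[{"gripper":0.62,"dx":0,"dy":0,"dz":0,"wx":0,"wy":0,"wz":7},{"gripper":0.62,"dx":0,"dy":0,"dz":0,"wx":0,"wy":0,"wz":14},{"gripper":0.62,"dx":0,"dy":0,"dz":0,"wx":0,"wy":0,"wz":21},{"gripper":0.62,"dx":0,"dy":0,"dz":0,"wx":0,"wy":0,"wz":28},{"gripper":0.62,"dx":0,"dy":0,"dz":0,"wx":0,"wy":0,"wz":35}]'
python3 - <<'E'
from h import *
s=manip.read_state();print(s['joints'].round(3),s['moment'],s['eef_pos'],s['wrist_force'])
im=manip.camera("side");cv2.imwrite("pics/z5.png",crop(im,(265,145),30,8))
E
```

```text
clock: 14.93
eef_pos: [573.6, 163.1, 90.5]
eef_rot: [3.141, 0.0, -0.419]
wrist_force: [-0.1, 0.8, 0.9]
finger_gap: 58.2
finger_force: 0.0
clock: 15.35
eef_pos: [573.6, 163.1, 90.5]
eef_rot: [3.142, 0.0, 0.201]
wrist_force: [-0.1, 0.1, 0.4]
finger_gap: 58.1
finger_force: 0.0
clock: 15.77
eef_pos: [573.6, 163.1, 90.5]
eef_rot: [-3.142, 0.0, 0.811]
wrist_force: [0.5, 0.1, -0.6]
finger_gap: 58.5
finger_force: 0.0
clock: 16.18
eef_pos: [573.7, 163.1, 90.5]
eef_rot: [-3.142, 0.0, 1.422]
wrist_force: [0.4, -0.3, 0.0]
finger_gap: 58.0
finger_force: 0.0
clock: 16.6
eef_pos: [573.6, 163.1, 90.5]
eef_rot: [-3.141, 0.0, 2.033]
wrist_force: [-0.7, -0.6, 0.6]
finger_gap: 58.4
finger_force: 0.0
clock: 17.02
eef_pos: [573.6, 163.1, 90.5]
eef_rot: [-3.141, -0.0, 2.644]
wrist_force: [0.2, 0.9, 0.3]
finger_gap: 58.6
finger_force: 0.0
[ 0.216  0.515  1.501 -0.     1.126 -0.858] [ 0.00300841 -0.00128575  0.00184372] [573.63306037 163.0711824   90.4799347 ] [0.1915493  0.91204883 0.26502485]
```

View pics/z5.png

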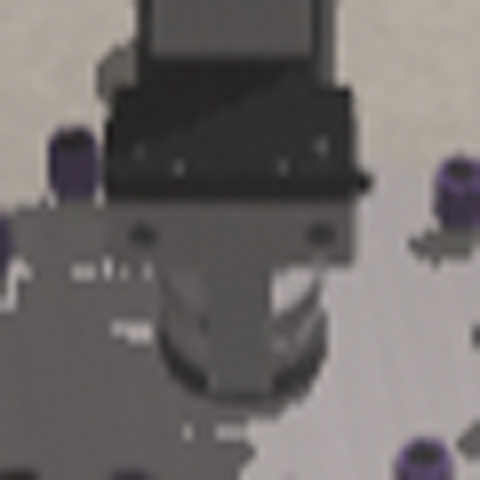

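The ring stays on the stud as left and the wrist is wound back. I'll grip at 12 N and turn on, following the thread.

```bash
python3 -m inch '[{"gripper":0.5,"dx":0,"dy":0,"dz":0,"wx":0,"wy":0,"wz":0},{"gripper":0.45,"dx":0,"dy":0,"dz":0,"wx":0,"wy":0,"wz":0},{"gripper":0.45,"dx":0,"dy":0,"dz":0,"wx":0,"wy":0,"wz":0},{"gripper":0.45,"dx":0,"dy":0,"dz":0,"wx":0,"wy":0,"wz":0},{"gripper":0.45,"dx":0,"dy":0,"dz":0,"wx":0,"wy":0,"wz":0}]' 12
python3 -m inch '[{"gripper":0.45,"dx":0,"dy":0,"dz":-0.0003,"wx":0,"wy":0,"wz":-6},{"gripper":0.45,"dx":0,"dy":0,"dz":-0.0006,"wx":0,"wy":0,"wz":-12},{"gripper":0.45,"dx":0,"dy":0,"dz":-0.0009,"wx":0,"wy":0,"wz":-18},{"gripper":0.45,"dx":0,"dy":0,"dz":-0.0012,"wx":0,"wy":0,"wz":-24},{"gripper":0.45,"dx":0,"dy":0,"dz":-0.0015,"wx":0,"wy":0,"wz":-30}]'
python3 -c "
from cell import manip;s=manip.read_state();print(s['joints'].round(3),s['moment'],s['eef_pos'],s['wrist_force'])"
python3 -m inch '[{"gripper":0.45,"dx":0,"dy":0,"dz":-0.0002,"wx":0,"wy":0,"wz":-4},{"gripper":0.45,"dx":0,"dy":0,"dz":-0.0004,"wx":0,"wy":0,"wz":-8},{"gripper":0.45,"dx":0,"dy":0,"dz":-0.0006,"wx":0,"wy":0,"wz":-12},{"gripper":0.45,"dx":0,"dy":0,"dz":-0.0008,"wx":0,"wy":0,"wz":-16},{"gripper":0.45,"dx":0,"dy":0,"dz":-0.001,"wx":0,"wy":0,"wz":-20}]'
python3 -c "
from cell import manip;s=manip.read_state();print(s['joints'].round(3),s['moment'],s['eef_pos'],s['wrist_force'])"
```

```text
clock: 17.48
eef_pos: [573.7, 163.1, 90.5]
eef_rot: [3.142, 0.0, 2.636]
wrist_force: [-0.7, -0.7, 0.1]
finger_gap: 47.8
finger_force: 12.0
clock: 17.9
eef_pos: [573.7, 163.1, 89.0]
eef_rot: [3.142, -0.0, 2.108]
wrist_force: [0.5, -0.4, 0.4]
finger_gap: 48.1
finger_force: 12.0
[ 0.216  0.517  1.502  0.     1.123 -0.321] [-0.00904665 -0.05801786 -0.08908241] [573.67178078 163.13203447  88.98776705] [ 0.50402043 -0.42008789  0.39021028]
clock: 18.32
eef_pos: [573.7, 163.1, 88.0]
eef_rot: [3.142, -0.0, 1.761]
wrist_force: [-0.4, 0.0, 0.2]
finger_gap: 48.1
finger_force: 12.0
[0.216 0.518 1.502 0.    1.122 0.026] [-0.00021764  0.05874009 -0.03591054] [573.67692847 163.13870526  88.04198674] [-0.37404437  0.02520895  0.23962292]
```

```bash
python3 -m inch '[{"gripper":0.45,"dx":0,"dy":0,"dz":-0.0002,"wx":0,"wy":0,"wz":-4},{"gripper":0.45,"dx":0,"dy":0,"dz":-0.0004,"wx":0,"wy":0,"wz":-8},{"gripper":0.45,"dx":0,"dy":0,"dz":-0.0005,"wx":0,"wy":0,"wz":-10},{"gripper":0.45,"dx":0,"dy":0,"dz":-0.0005,"wx":0,"wy":0,"wz":-10},{"gripper":0.45,"dx":0,"dy":0,"dz":-0.0005,"wx":0,"wy":0,"wz":-10}]'
python3 -c "
from cell import manip;s=manip.read_state();print(s['joints'].round(3),s['moment'],s['eef_pos'],s['wrist_force'])"
python3 -m inch '[{"gripper":0.45,"dx":0,"dy":0,"dz":-0.0002,"wx":0,"wy":0,"wz":-4},{"gripper":0.45,"dx":0,"dy":0,"dz":-0.0004,"wx":0,"wy":0,"wz":-8},{"gripper":0.45,"dx":0,"dy":0,"dz":-0.0005,"wx":0,"wy":0,"wz":-10},{"gripper":0.45,"dx":0,"dy":0,"dz":-0.0005,"wx":0,"wy":0,"wz":-10},{"gripper":0.45,"dx":0,"dy":0,"dz":-0.0005,"wx":0,"wy":0,"wz":-10}]'
python3 -c "
from cell import manip;s=manip.read_state();print(s['joints'].round(3),s['moment'],s['eef_pos'],s['wrist_force'])"
```

```text
clock: 18.73
eef_pos: [573.7, 163.2, 87.6]
eef_rot: [3.141, -0.0, 1.591]
wrist_force: [-0.1, 1.6, 0.8]
finger_gap: 48.3
finger_force: 12.0
[0.216 0.518 1.503 0.    1.121 0.195] [0.09515786 0.06784105 0.00058323] [573.71938982 163.23386445  87.57545949] [-0.0813962   1.55021322  0.75707035]
clock: 19.15
eef_pos: [573.8, 163.1, 87.3]
eef_rot: [3.141, -0.0, 1.418]
wrist_force: [0.2, -0.6, 2.8]
finger_gap: 48.2
finger_force: 12.0
[ 0.216  0.519  1.503 -0.     1.12   0.368] [-0.18100718  0.09947423  0.00348073] [573.83105536 163.05684982  87.30744404] [ 0.17005388 -0.61420477  2.79078489]
```

```bash
python3 -m inch '[{"gripper":0.45,"dx":0,"dy":0,"dz":-0.0001,"wx":0,"wy":0,"wz":-2},{"gripper":0.45,"dx":0,"dy":0,"dz":-0.0002,"wx":0,"wy":0,"wz":-4},{"gripper":0.45,"dx":0,"dy":0,"dz":-0.0003,"wx":0,"wy":0,"wz":-6},{"gripper":0.45,"dx":0,"dy":0,"dz":-0.0003,"wx":0,"wy":0,"wz":-6},{"gripper":0.45,"dx":0,"dy":0,"dz":-0.0003,"wx":0,"wy":0,"wz":-6}]'
python3 -c "
from cell import manip;s=manip.read_state();print(s['joints'].round(3),s['moment'],s['eef_pos'],s['wrist_force'])"
python3 -m inch '[{"gripper":0.45,"dx":0,"dy":0,"dz":-0.0001,"wx":0,"wy":0,"wz":-2},{"gripper":0.45,"dx":0,"dy":0,"dz":-0.0002,"wx":0,"wy":0,"wz":-4},{"gripper":0.45,"dx":0,"dy":0,"dz":-0.0003,"wx":0,"wy":0,"wz":-6},{"gripper":0.45,"dx":0,"dy":0,"dz":-0.0003,"wx":0,"wy":0,"wz":-6},{"gripper":0.45,"dx":0,"dy":0,"dz":-0.0003,"wx":0,"wy":0,"wz":-6}]'
python3 -c "
from cell import manip;s=manip.read_state();print(s['joints'].round(3),s['moment'],s['eef_pos'],s['wrist_force'])"
```

```text
clock: 19.57
eef_pos: [573.8, 163.1, 87.0]
eef_rot: [3.141, -0.0, 1.313]
wrist_force: [-0.1, -0.5, 4.6]
finger_gap: 48.1
finger_force: 12.0
[0.216 0.519 1.503 0.    1.119 0.473] [-0.17958775  0.07091444 -0.02568894] [573.84305692 163.14858228  86.97052141] [-0.14525077 -0.52712762  4.58193284]
clock: 19.98
eef_pos: [573.8, 163.2, 86.7]
eef_rot: [3.141, -0.0, 1.208]
wrist_force: [0.9, -0.5, 5.0]
finger_gap: 48.5
finger_force: 12.0
[0.216 0.519 1.503 0.    1.119 0.578] [-0.24620211  0.1523271   0.01114818] [573.80037686 163.1634585   86.66842725] [ 0.85934032 -0.4698293   5.04513546]
```

The collar was met at yaw ≈1.42 rad, where the upward push grew to 3–5 N. I'm now about 12° past that. I'll continue to yaw ≈0.63, making 45° in all, descending less so the thread play closes.

```bash
python3 -m inch '[{"gripper":0.45,"dx":0,"dy":0,"dz":-0.0001,"wx":0,"wy":0,"wz":-3},{"gripper":0.45,"dx":0,"dy":0,"dz":-0.0002,"wx":0,"wy":0,"wz":-6},{"gripper":0.45,"dx":0,"dy":0,"dz":-0.0003,"wx":0,"wy":0,"wz":-9},{"gripper":0.45,"dx":0,"dy":0,"dz":-0.0004,"wx":0,"wy":0,"wz":-12},{"gripper":0.45,"dx":0,"dy":0,"dz":-0.0004,"wx":0,"wy":0,"wz":-12}]' 20
python3 -c "
from cell import manip;s=manip.read_state();print(s['joints'].round(3),s['moment'],s['eef_pos'],s['wrist_force'])"
python3 -m inch '[{"gripper":0.45,"dx":0,"dy":0,"dz":-0.0001,"wx":0,"wy":0,"wz":-3},{"gripper":0.45,"dx":0,"dy":0,"dz":-0.0002,"wx":0,"wy":0,"wz":-6},{"gripper":0.45,"dx":0,"dy":0,"dz":-0.0003,"wx":0,"wy":0,"wz":-9},{"gripper":0.45,"dx":0,"dy":0,"dz":-0.0004,"wx":0,"wy":0,"wz":-11},{"gripper":0.45,"dx":0,"dy":0,"dz":-0.0004,"wx":0,"wy":0,"wz":-11}]'
python3 -c "
from cell import manip;s=manip.read_state();print(s['joints'].round(3),s['moment'],s['eef_pos'],s['wrist_force'])"
```

```text
clock: 20.4
eef_pos: [573.8, 163.1, 86.3]
eef_rot: [3.141, -0.0, 0.995]
wrist_force: [0.1, -0.4, 5.5]
finger_gap: 48.1
finger_force: 20.0
[0.216 0.52  1.503 0.    1.118 0.791] [-0.11817122  0.28388058 -0.01180611] [573.77577971 163.13819095  86.27597399] [ 0.13922416 -0.44067902  5.5298297 ]
clock: 20.82
eef_pos: [573.8, 163.2, 85.9]
eef_rot: [3.141, -0.0, 0.805]
wrist_force: [-0.7, -0.9, 5.8]
finger_gap: 48.1
finger_force: 20.0
[0.216 0.52  1.504 0.    1.117 0.982] [-0.1274943   0.37991773 -0.02672227] [573.75139731 163.16381771  85.89666335] [-0.65310798 -0.8841243   5.78953278]
```

```bash
python3 -m inch '[{"gripper":0.45,"dx":0,"dy":0,"dz":0,"wx":0,"wy":0,"wz":-3},{"gripper":0.45,"dx":0,"dy":0,"dz":-0.0001,"wx":0,"wy":0,"wz":-6},{"gripper":0.45,"dx":0,"dy":0,"dz":-0.0002,"wx":0,"wy":0,"wz":-9},{"gripper":0.45,"dx":0,"dy":0,"dz":-0.0002,"wx":0,"wy":0,"wz":-10},{"gripper":0.45,"dx":0,"dy":0,"dz":-0.0002,"wx":0,"wy":0,"wz":-10}]' 20
python3 - <<'E'
from h import *
for i in range(6):
    s=manip.read_state();print(s['joints'][5].round(3),s['moment'].round(3),s['eef_pos'].round(2),s['wrist_force'].round(2)); im=manip.camera("side")
E
```

```text
clock: 21.23
eef_pos: [573.7, 163.2, 85.7]
eef_rot: [3.142, -0.0, 0.631]
wrist_force: [-0.9, -0.1, 6.0]
finger_gap: 48.2
finger_force: 20.0
1.155 [-0.027  0.407  0.047] [573.73 163.21  85.71] [-0.94 -0.06  6.  ]
1.154 [-0.075  0.437  0.052] [573.71 163.21  85.68] [-0.34 -0.45  6.73]
1.154 [-0.099  0.385  0.021] [573.74 163.21  85.7 ] [-1.34  0.03  5.66]
1.154 [-0.042  0.465  0.055] [573.7  163.25  85.67] [-1.09  0.18  6.37]
1.154 [-0.057  0.45   0.045] [573.72 163.2   85.69] [ 0.81 -1.23  6.86]
1.154 [-0.048  0.423  0.02 ] [573.74 163.19  85.7 ] [-1.76 -0.91  6.06]
```

Turning moment has risen to about 0.04 N m, 45° after touching. I'll ease the hand's downward push to check that the thread holds the ring down.

```bash
python3 -m inch '[{"gripper":0.45,"dx":0,"dy":0,"dz":0.0002,"wx":0,"wy":0,"wz":0},{"gripper":0.45,"dx":0,"dy":0,"dz":0.0004,"wx":0,"wy":0,"wz":0},{"gripper":0.45,"dx":0,"dy":0,"dz":0.0006,"wx":0,"wy":0,"wz":0},{"gripper":0.45,"dx":0,"dy":0,"dz":0.0006,"wx":0,"wy":0,"wz":0},{"gripper":0.45,"dx":0,"dy":0,"dz":0.0006,"wx":0,"wy":0,"wz":0}]' 20
python3 - <<'E'
from h import *
a=[]
for i in range(8):
    s=manip.read_state();a.append(np.r_[s['moment'],s['eef_pos'],s['wrist_force']]); im=manip.camera("side")
print(np.mean(a,0).round(3))
E
```

```text
clock: 21.95
eef_pos: [573.7, 163.2, 86.0]
eef_rot: [-3.142, -0.0, 0.631]
wrist_force: [1.4, 0.9, 3.8]
finger_gap: 48.2
finger_force: 20.0
[1.59000e-01 1.09000e-01 2.40000e-02 5.73683e+02 1.63166e+02 8.59780e+01
 9.56000e-01 4.01000e-01 3.17200e+00]
```

The ring rises a little with the hand, so some thread play remained and the press is only about 1.1 mm. I'll add about 8° (≈53° in all) with little downward push, then open.

```bash
python3 -m inch '[{"gripper":0.45,"dx":0,"dy":0,"dz":0,"wx":0,"wy":0,"wz":-3},{"gripper":0.45,"dx":0,"dy":0,"dz":0,"wx":0,"wy":0,"wz":-6},{"gripper":0.45,"dx":0,"dy":0,"dz":0,"wx":0,"wy":0,"wz":-8},{"gripper":0.45,"dx":0,"dy":0,"dz":0,"wx":0,"wy":0,"wz":-8},{"gripper":0.45,"dx":0,"dy":0,"dz":0,"wx":0,"wy":0,"wz":-8}]' 20
python3 - <<'E'
from h import *
a=[]
for i in range(8):
    s=manip.read_state();a.append(np.r_[s['moment'],s['eef_pos'],s['wrist_force']]); im=manip.camera("side")
print(np.mean(a,0).round(3))
E
```

```text
clock: 22.77
eef_pos: [573.5, 163.4, 85.9]
eef_rot: [-3.141, 0.0, 0.492]
wrist_force: [0.3, 4.3, 1.4]
finger_gap: 48.0
finger_force: 20.0
[ 1.04700e+00  2.09000e-01 -3.10000e-02  5.73522e+02  1.63373e+02
  8.58570e+01  6.40000e-01  4.94100e+00  5.95000e-01]
```

With the push on the hand down to 0.6 N, the thread now carries the collar load at the pressed height. Releasing and rising clear.

```bash
python3 -m inch '[{"gripper":0.5,"dx":0,"dy":0,"dz":0,"wx":0,"wy":0,"wz":0},{"gripper":0.6,"dx":0,"dy":0,"dz":0,"wx":0,"wy":0,"wz":0},{"gripper":0.7,"dx":0,"dy":0,"dz":0,"wx":0,"wy":0,"wz":0},{"gripper":0.7,"dx":0,"dy":0,"dz":0,"wx":0,"wy":0,"wz":0},{"gripper":0.7,"dx":0,"dy":0,"dz":0.002,"wx":0,"wy":0,"wz":0}]'
python3 -m inch '[{"gripper":0.7,"dx":0,"dy":0,"dz":0.01,"wx":0,"wy":0,"wz":0},{"gripper":0.7,"dx":0,"dy":0,"dz":0.03,"wx":0,"wy":0,"wz":0},{"gripper":0.7,"dx":0,"dy":0,"dz":0.06,"wx":0,"wy":0,"wz":0},{"gripper":0.7,"dx":0,"dy":0,"dz":0.09,"wx":0,"wy":0,"wz":0},{"gripper":0.7,"dx":0,"dy":0,"dz":0.12,"wx":0,"wy":0,"wz":0}]'
python3 -m inch '[{"gripper":0.7,"dx":-0.02,"dy":-0.03,"dz":0.01,"wx":0,"wy":0,"wz":0},{"gripper":0.7,"dx":-0.04,"dy":-0.06,"dz":0.01,"wx":0,"wy":0,"wz":0},{"gripper":0.7,"dx":-0.06,"dy":-0.09,"dz":0.01,"wx":0,"wy":0,"wz":0},{"gripper":0.7,"dx":-0.08,"dy":-0.12,"dz":0.01,"wx":0,"wy":0,"wz":0},{"gripper":0.7,"dx":-0.1,"dy":-0.15,"dz":0.01,"wx":0,"wy":0,"wz":0}]'
python3 - <<'E'
from h import *
g=[]
for n,c in(("side",(265,150)),("top",(215,195))):
    im=manip.camera(n);cv2.imwrite(f"pics/{n}6.png",im);g.append(crop(im,c,25,16 if 0 else 12))
cv2.imwrite("pics/z6.png",cv2.resize(np.hstack(g),(800,400)))
E
```

```text
clock: 23.58
eef_pos: [573.4, 162.8, 87.6]
eef_rot: [3.142, 0.001, 0.491]
wrist_force: [0.8, 2.0, -0.3]
finger_gap: 65.6
finger_force: 0.0
clock: 24.0
eef_pos: [573.5, 162.9, 210.3]
eef_rot: [3.141, -0.0, 0.491]
wrist_force: [0.2, 0.6, -0.7]
finger_gap: 65.7
finger_force: 0.0
clock: 24.42
eef_pos: [472.4, 12.0, 218.9]
eef_rot: [3.141, -0.001, 0.491]
wrist_force: [-0.3, -0.2, 0.7]
finger_gap: 66.0
finger_force: 0.0
```

View pics/z6.png

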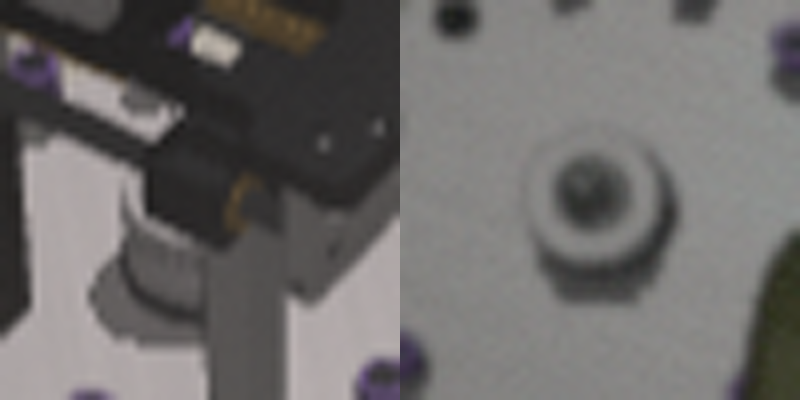

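The top view shows the ring concentric on the stud over the collar. The side view shows it level, sitting on the collar, with the hand clear. Handing in.

```bash
python3 -c "
from cell import manip;print(manip.sign_off())"
```

```text
the job is handed in; nothing more can be done
None
```

The clamp ring is screwed onto the mixer stud about 1.09 turns, 53° past where it met the collar. That is slightly over the eighth (45°), because play remained there, but well under a quarter turn. I estimate the collar is pressed about 1.3 mm, judged from hand height and force, since the cameras cannot resolve it. The hand is clear, nothing else was handled, and the job was handed in at about 25 s with no verdict shown.

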